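# Test the emergency stop of the eye laser

### The job

Test the eye laser's emergency stop before the clinic opens: press the red mushroom button in until it latches, then push its lobed head round clockwise (as seen from above) until it pops out again, and only then press the green button fully in to make the laser ready. Touch the console with the fingers only, do not grip or straddle the red button between them, and leave the sanitiser, eye drops, lens case and pen standing or lying where they are.

Things in the scene. Friction and masses are not known exactly. Their poses are not given: they have to be found in the camera images.
- console: the laser's control console, fixed on the desk: cream box 220 x 320 x 90 mm (x, y, z), z up; origin at the centre of its underside. On its flat grey deck, 90 mm above the desk: red stop button at x -35, y -85 mm, green button at x -45, y 50; unused key (26 mm high) at x -45, y 118 and dial at x 4, y 118; a screen pod up to 24 mm above the deck at x 38 to 97, y -60 to 130
- stop_top (a point): top centre of the red mushroom stop button, on its vertical axis, 46 mm above the deck when out; goes down with the button, does not turn with it (axes as the console's). The head: domed round core of 23 mm radius, 26 mm high, and four lobes out to 33 mm radius, from 10 to 25 mm below the top. Below: a flat yellow disc, 45 mm radius, 3 mm thick. Nothing else on the deck within 66 mm of the axis
- stop (a joint): how far the red button is pushed in (m): 0 out, 0.009 fully in. Spring: 6 N to start, 14 N fully in, plus a little at the latch. It latches when pushed past about 0.007 (head not twisted) and then rests at about 0.0052 by itself; turned free of the latch, it springs out to 0
- stop_head (a joint): how far the red head is twisted clockwise as seen from above (rad): 0 at rest, stop at 1.0. The latch lets go at about 0.65. A light spring (about 0.1 N m at that point, some 4 N at a lobe) turns the head back to 0 when let go. It cannot turn the other way from 0
- lobe_a: one of the four red lobes of the stop head, 16 mm wide, 15 mm high, outer end round (8 mm radius about this origin), with the quarter of the core's side it stands on. Origin 25 mm from the head's axis, 26 mm below its top; it turns and sinks with the head. x points outward along the lobe, z up. At rest it points along the console's +x (away from the robot)
- lobe_b: one of the four red lobes of the stop head, 16 mm wide, 15 mm high, outer end round (8 mm radius about this origin), with the quarter of the core's side it stands on. Origin 25 mm from the head's axis, 26 mm below its top; it turns and sinks with the head. x points outward along the lobe, z up. At rest it points along the console's +y
- lobe_c: one of the four red lobes of the stop head, 16 mm wide, 15 mm high, outer end round (8 mm radius about this origin), with the quarter of the core's side it stands on. Origin 25 mm from the head's axis, 26 mm below its top; it turns and sinks with the head. x points outward along the lobe, z up. At rest it points along the console's -x
- lobe_d: one of the four red lobes of the stop head, 16 mm wide, 15 mm high, outer end round (8 mm radius about this origin), with the quarter of the core's side it stands on. Origin 25 mm from the head's axis, 26 mm below its top; it turns and sinks with the head. x points outward along the lobe, z up. At rest it points along the console's -y
- ready_top (a point): top centre of the green ready button: 28 mm across, in a round black housing 44 mm across and 12 mm high on the deck. The top is 22 mm above the deck when out and moves with the button; axes as the console's
- ready (a joint): how far the green button is pushed in (m): 0 out, 0.006 fully in (5 N); it springs back when let go. Over 0.004 counts as pressed
- sanitiser: pink pump bottle of hand sanitiser, 68 mm across, 152 mm high, spout to its -x reaching 49 mm; loose, 0.25 to 0.5 kg, stands on the desk beside the console; origin at the centre of its underside
- lens_case: round dark lens case, 62 mm across, 37 mm high; loose, stands on the desk beside the console; origin at the centre of its underside
- eye_drops: small white eye-drop bottle with blue cap, 26 mm across, 59 mm high; loose, stands on the console's deck behind the stop button; origin at the centre of its underside
- pen: blue pen 140 mm long, 9 mm thick; loose, lies on the desk between robot and console; origin at the middle of its underside, x along it
Mind the look-alikes: they are no part of the job. Of the things like the sanitiser, leave any that is orange; of the rest the larger one is meant.

How it is judged:
On the way, in this order (a step that is already met when the one before it is completed fails the run):
1. the red stop button is pressed in and latched ((value of joint stop above 0.0078 m or (value of joint stop above 0.0045 m and contact force between each of the fingers, the arm and stop below 0.2 N))), for 0.1 s.
2. it has been twisted free and has sprung out again (value of joint stop below 0.0015 m), for 0.1 s.
3. after that, the green ready button is pressed in (value of joint ready above 0.004 m).
At the end, for the whole second after the job is handed in: The stop button is out (within 1.5 mm) and its head has turned back (within 0.15 rad), the green button is out (within 1.5 mm), and sanitiser, lens case, eye drops and pen are upright or lying at rest within 20 mm of where they were (value of joint each of stop, ready below 0.0015 m and value of joint stop_head below 0.15 rad and distance of each of sanitiser, lens_case, eye_drops, pen from where it was at the start of the episode below 0.02 m and linear speed of each of sanitiser, lens_case, eye_drops, pen below 0.02 m/s and angle between each of sanitiser, lens_case, eye_drops, pen's own z axis and vertical below 0.2 rad); the robot touches nothing.
It fails at once if the red button is gripped or straddled: fingers press on opposite sides of its head at once (over 1 N each) ((contact force between the fingers and lobe_a above 1 N and contact force between the fingers and lobe_c above 1 N) or (contact force between the fingers and lobe_b above 1 N and contact force between the fingers and lobe_d above 1 N)).
It fails at once if the arm or the gripper's body leans on the console (over 2 N) (contact force between the arm and console above 2 N).
It fails at once if the sanitiser, lens case, eye drops or pen is lifted, knocked over or pushed away (over 20 mm, or tipped over 0.35 rad) (distance of any of sanitiser, lens_case, eye_drops, pen from where it was at the start of the episode above 0.02 m or angle between any of sanitiser, lens_case, eye_drops, pen's own z axis and vertical above 0.35 rad).
It also fails if it takes over 58 s, if anything falls off the work surface, if the arm or the gripper's body presses on something with over 40 N, if the wrist force passes 120 N, or if a joint passes its speed limit or range.

### The arm

A 6-joint arm with a two-finger parallel gripper is mounted at the origin on the work surface. World frame = base frame: x ahead of the robot, y to its left, z up, the work surface at z = 0. Lengths are in m, angles in rad, forces in N, time in s.
With the tool pointing down it reaches from about 0.425 to 0.95 m from the base axis. Payload 3.5 kg.
Tool frame: the origin (TCP) lies midway between the tips of the shut fingers; the grasp point (between the pads) lies ctrl.grasp_offset behind it (ctrl.grasp_offset is the distance from the TCP to the grasp point, in m); x points along the fingers, y is the direction in which the jaws open and shut, and the axes are right-handed (so a half turn about x gives the same grasp; the last joint's range is limited). The gripper opens to 85 mm and grips with 20 to 120 N. Pads are 22 mm wide; open, the fingers measure 114 mm over their backs; the gripper's body (76 mm by 85 mm) begins 54 mm behind the grasp point. The pads swing forward as they close: fully open they stand 13 mm farther back than shut.
Start: joints at [1.142, 0.286, 1.577, -0, 1.279, -0.15], TCP at [0.186, 0.649, 0.231] pointing down, gripper open.
Joint ranges: [-2.77, 2.77], [-0.9, 2.22], [0.21, 2.48], [-1.53, 4.67], [0.24, 2.81], [-2.84, 2.84]. Speed limits (rad/s): [2.79, 2.79, 3.14, 3.14, 3.14, 3.14].

### API

Orientations are given as a unit quaternion [x, y, z, w].
In Python, from plant import readout, read_camera, sign_off, ctrl gives the robot as it stands.
- The arm moves only by the tool drive_tool, never from a script. Its argument "steps" is a list of rows, each a list of 5 numbers: the shift along the tool's x, y, z in cm, then the turn about the tool's x in degrees, then the opening, from 0 (shut) to 1 (fully open). A call has 1 to 10 rows; each row shifts and turns the commanded pose from where the row before left it, along the tool's axes as they then stand; what a row does not reach is not made up. A row lasts 1/10 s, in which the tool goes at most 50 mm and 8.59 degrees, less where a joint would pass 70% of its speed; a pose out of reach is approached as far as the arm can. A call is refused whole if a number of a shift passes 5 or a number of a turn 8.59, either way. A call with a gripper value outside its range is refused whole. The fingers move at their own pace and stop on an object; "force" is the grip in N (left out, the last holds). Time passes only in rows, so rows that do not move let the fingers close. It gives the time, the measured TCP pose, the force and the opening at its end, in the units of the state.
- readout.get_state(): the state, without advancing time (a new reading comes with each control period).
- read_camera(name): name is "side" or "top"; returns a dict with "frame" (384x512x3 uint8, red, green, blue), "vertical_fov" (degrees; the focal length in pixels is half the picture's height over the tangent of half this angle, whatever the lens; pixels are square), "cx", "cy" (the principal point, pixels), "eye" and "orientation" of the camera in the world. Camera axes: x right, y up, looking along -z (the intrinsics and any distortion apply to the point x, -y, -z); pixel columns grow to the right and rows downward; lengths in m; the calibration is good to about 2 mm. A picture is of the moment at which its call begins. There is no depth.
- sign_off(): hands the job in, once; it reports no verdict.
The state is a dict: "time": time; "qpos": joint angles; "dq": joint speeds; "joint_efforts": joint torques, N m; "eef_pos": TCP position; "tcp_rot": TCP orientation; "contact_force": force on the tool from outside, world axes, zero at the start; "wrist_torque": the same for the moment, N m; "opening": opening from 0.0 (shut) to 1.0 (fully open).
Only numpy, scipy, OpenCV 4.12 (cv2) and the standard library are available. Lean on these libraries where they do the work, as an engineer would, in place of code of your own. Each camera call takes 0.05 s, during which the arm holds its last target. There are 200 camera calls.

## Working session

There is one attempt and no reset: what is moved stays moved. The work goes in short steps, Python scripts to look and compute and a tool call to move; the robot and the scene stay as the last step left them, time stands still between calls to the robot, and variables do not carry over. Pictures are saved under pics/ and viewed, about 8 in all and at most 12, crops included, and the job is handed in when it is done.

Besides the shell and the picture viewer there is one more tool, called after "Request:" by a JSON object that holds its "op" and its "data", one argument or row to a line. drive_tool: Moves the arm, as the interface text tells. Its arguments: {"type":"object","properties":{"steps":{"type":"array","items":{"type":"array","items":{"type":"number"}}},"force":{"type":"number"}},"required":["steps"]}

```bash
ls; mkdir -p pics; python3 - <<'E'
from plant import readout, read_camera, ctrl
import cv2,pickle
s=readout.get_state();print(s, ctrl.grasp_offset)
for n in("side","top"):
    d=read_camera(n);cv2.imwrite(f"pics/{n}0.png",cv2.resize(d["frame"][:,:,::-1],(800,600),interpolation=cv2.INTER_CUBIC))
    print({k:v for k,v in d.items() if k!="frame"}); pickle.dump(d,open(f"{n}0.pkl","wb"))
E
```

```text
pics
{'time': 0.0, 'qpos': array([ 1.14202008e+00,  2.87168634e-01,  1.57820980e+00, -1.85469758e-05,
        1.27860145e+00, -1.50004645e-01]), 'dq': array([-4.96812367e-05,  7.94785922e-04, -1.00591158e-03, -6.50012974e-04,
        4.28983771e-04,  1.33553393e-03]), 'joint_efforts': array([-3.92250231e-04, -4.05971575e+01, -2.92630577e+01, -1.88500585e-04,
        5.69128519e-03,  9.01352678e-06]), 'eef_pos': array([0.18543931, 0.64832894, 0.22992745]), 'tcp_rot': array([ 0.09742915,  0.70048352, -0.09905057,  0.70001384]), 'contact_force': array([ 0.10256449,  0.13347547, -0.522737  ]), 'wrist_torque': array([-7.46336164e-05, -3.07035341e-02,  6.21261071e-02]), 'opening': 1.0070293333224667} 0.0187
{'vertical_fov': 50.07149663939265, 'cx': 255.90352881736825, 'cy': 190.3315122418142, 'eye': array([0.19448583, 0.41622548, 0.74515824]), 'orientation': array([-0.13255802,  0.31555196,  0.85519931, -0.38921649])}
{'vertical_fov': 45.0901126064329, 'cx': 256.3813063985385, 'cy': 197.80303875959285, 'eye': array([0.40870232, 0.04212733, 1.05033524]), 'orientation': array([-0.05791716,  0.06934523,  0.70804449, -0.70036408])}
```

View pics/side0.png

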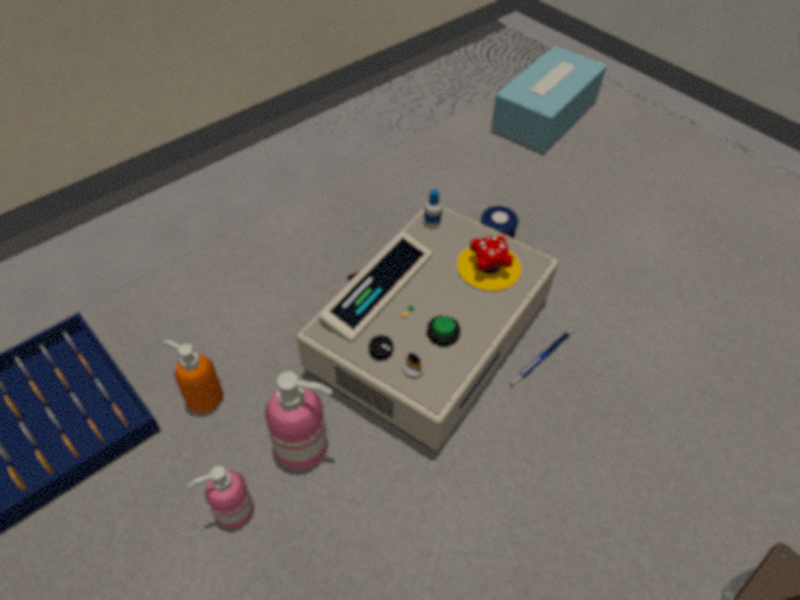

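View pics/top0.png

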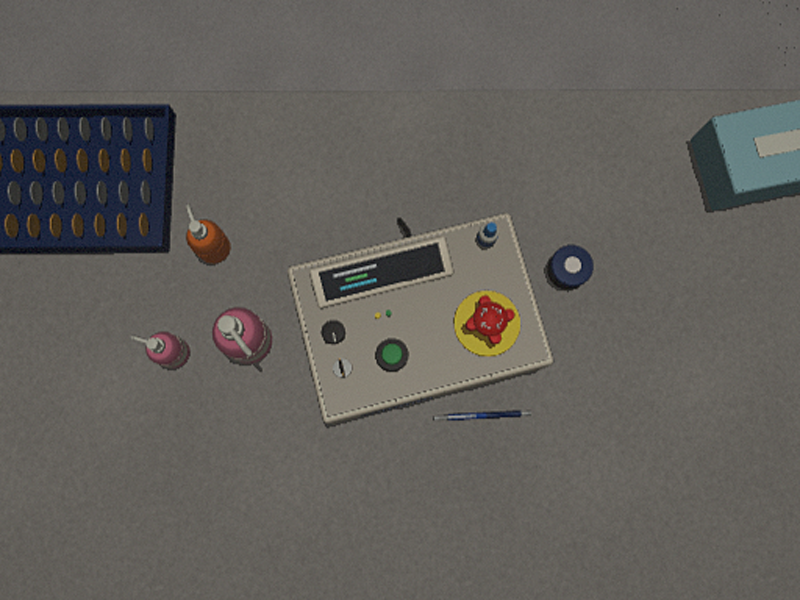

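Top view: console corners at about (289,268), (509,215), (552,361), (325,422); red head (490,320); green (392,354); drops (487,235); lens case (571,266); pen (433–530, 415). The side view agrees. Next I'll fit the console pose from both.

```bash
cat > h.py <<'E'
import numpy as np,pickle
from scipy.spatial.transform import Rotation as R
def proj(d,P):
    p=R.from_quat(d["orientation"]).inv().apply(np.atleast_2d(P)-d["eye"])
    f=192/np.tan(np.radians(d["vertical_fov"]/2))
    return np.c_[d["cx"]+f*p[:,0]/-p[:,2], d["cy"]-f*p[:,1]/-p[:,2]]
def ray(d,px,z):
    f=192/np.tan(np.radians(d["vertical_fov"]/2))
    v=R.from_quat(d["orientation"]).apply([(px[0]-d["cx"])/f,-(px[1]-d["cy"])/f,-1])
    return d["eye"]+v*(z-d["eye"][2])/v[2]
def w(c,L):  # console -> world ; c=x,y,yaw
    L=np.atleast_2d(L);return R.from_euler("z",c[2]).apply(L)+[c[0],c[1],0]
E
python3 - <<'E'
from h import *
from scipy.optimize import least_squares
T=pickle.load(open("top0.pkl","rb"));S=pickle.load(open("side0.pkl","rb"))
k=512/800
LT=[((.11,.16,.09),(289,268)),((.11,-.16,.09),(509,215)),((-.11,-.16,.09),(552,361)),((-.11,.16,.09),(325,421)),((-.035,-.085,.093),(487,323)),((-.045,.05,.112),(392,354)),((.004,.118,.1),(333,331))]
LS=[((-.035,-.085,.093),(489,267)),((-.045,.05,.112),(444,325)),((-.11,-.16,.09),(557,263)),((-.11,.16,.09),(435,418)),((.11,.16,.09),(301,333))]
def res(c,sep=0):
    r=[]
    for d,l in((T,LT),(S,LS)):
        r.append(proj(d,w(c,[a for a,_ in l]))-k*np.array([b for _,b in l]))
    return r if sep else np.vstack(r).ravel()
s=least_squares(res,[.65,0,0],loss="soft_l1");print(s.x)
for r in res(s.x,1):print(r.round(1).tolist())
sT=least_squares(lambda c:res(c,1)[0].ravel(),[.65,0,0]);print("top only",sT.x)
c=s.x
print("stop",w(c,[-.035,-.085,.136]),"ready",w(c,[-.045,.05,.112]),"drops T",ray(T,np.array((490,228))*k,.149),"lens",ray(T,np.array((571,266))*k,.037))
print("stop px ray",ray(T,np.array((491,317))*k,.136))
print("sanit",ray(T,np.array((231,327))*k,.15))
E
```

```text
[0.57606412 0.00100527 0.2411308 ]
[[-2.8, -1.2], [0.6, -2.8], [2.2, 1.7], [-1.8, 2.1], [-0.2, 0.3], [-0.5, -0.2], [-0.4, 0.6]]
[[-0.3, -2.1], [-0.1, -2.6], [2.3, -4.2], [2.8, 1.4], [-4.9, -1.2]]
top only [5.76362204e-01 1.01405201e-04 2.40045039e-01]
stop [[ 0.5623748  -0.08989359  0.136     ]] ready [[0.52042599 0.03881265 0.112     ]] drops T [ 0.678617   -0.09078868  0.149     ] lens [ 0.65422526 -0.22273951  0.037     ]
stop px ray [ 0.56374715 -0.08989578  0.136     ]
sanit [0.55180308 0.23986625 0.15      ]
```

```bash
cat >> h.py <<'E'
def need(goal,yaw_y=None,st=None):
    """tool-frame shift (cm) from current TCP to goal; turn (deg) about tool x to bring tool y to world yaw"""
    from plant import readout
    s=st or readout.get_state();r=R.from_quat(s["tcp_rot"])
    print("t",round(s["time"],2),"tcp",s["eef_pos"].round(4),"F",s["contact_force"].round(1),"open",round(s["opening"],2),"q6",s["qpos"][5].round(2))
    M=r.as_matrix();print("x",M[:,0].round(3),"y",M[:,1].round(3),"z",M[:,2].round(3))
    print("shift cm",(r.inv().apply(np.array(goal)-s["eef_pos"])*100).round(2))
    if yaw_y is not None:
        a=np.arctan2(M[1,1],M[0,1]); print("turn deg (cw+)",np.degrees((a-yaw_y+np.pi/2)%np.pi-np.pi/2).round(1))
E
python3 -c "
from h import *
need([.563,-.09,.2],.24)"
```

```text
t 0.1 tcp [0.1855 0.6484 0.2301] F [ 0.3 -0.3  0.2] open 1.0 q6 -0.15
x [-0.001 -0.002 -1.   ] y [ 0.275  0.961 -0.002] z [ 0.961 -0.275 -0.   ]
shift cm [  3.12 -60.59  56.62]
turn deg (cw+) 60.3
```

Request:
{"op": "drive_tool", "data": {
  "steps": [
    [-0.2, -3.56, 3.33, 0, 0],
    [0, -3.56, 3.33, 0, 0],
    [0, -3.56, 3.33, 0, 0],
    [0, -3.56, 3.33, 0, 0],
    [0, -3.56, 3.33, 0, 0],
    [0, -3.56, 3.33, 0, 0],
    [0, -3.56, 3.33, 0, 0],
    [0, -3.56, 3.33, 0, 0],
    [0, -3.56, 3.33, 0, 0],
    [0, -3.56, 3.33, 0, 0]
  ]
}}

```text
time: 1.1
eef_pos: [0.4081, 0.2132, 0.2331]
tcp_rot: [0.098, 0.7, -0.098, 0.7]
contact_force: [0.4, 0.1, -0.4]
opening: -0.0
```

Request:
{"op": "drive_tool", "data": {
  "steps": [
    [0, -3.56, 3.33, 0, 0],
    [0, -3.56, 3.33, 0, 0],
    [0, -3.56, 3.33, 0, 0],
    [0, -3.56, 3.33, 0, 0],
    [0, -3.56, 3.33, 0, 0],
    [0, -3.56, 3.33, 0, 0],
    [0, -3.56, 3.33, 0, 0],
    [0, 0, 0, 0, 0]
  ]
}}

```text
time: 1.9
eef_pos: [0.5648, -0.0937, 0.2325]
tcp_rot: [0.1, 0.7, -0.101, 0.7]
contact_force: [-0.1, 1.0, 0.4]
opening: -0.001
```

Request:
{"op": "drive_tool", "data": {
  "steps": [
    [0, 0, 0, 8.5, 0],
    [0, 0, 0, 8.5, 0],
    [0, 0, 0, 8.5, 0],
    [0, 0, 0, 8.5, 0],
    [0, 0, 0, 8.5, 0],
    [0, 0, 0, 8.5, 0],
    [0, 0, 0, 8.5, 0],
    [0, 0, 0, 0, 0],
    [0, 0, 0, 0, 0]
  ]
}}

```text
time: 2.8
eef_pos: [0.5631, -0.0882, 0.233]
tcp_rot: [0.432, 0.56, -0.432, 0.56]
contact_force: [-0.1, -0.5, 1.2]
opening: -0.001
```

```bash
python3 - <<'E'
from h import *
from plant import read_camera
import cv2
need([.563,-.09,.15],.24)
ims=[]
for n in("top","side"):
    d=read_camera(n);pickle.dump(d,open(f"{n}1.pkl","wb"))
    u,v=proj(d,[.563,-.09,.15])[0].astype(int)
    print(n,u,v);im=d["frame"][max(0,v-60):v+60,u-60:u+60,::-1];ims.append(cv2.resize(im,(400,400),interpolation=cv2.INTER_CUBIC))
cv2.imwrite("pics/a1.png",np.hstack(ims))
E
```

```text
t 2.8 tcp [ 0.5631 -0.0882  0.233 ] F [-0.1 -0.5  1.2] open -0.0 q6 -0.59
x [-0.001  0.    -1.   ] y [ 0.967  0.254 -0.001] z [ 0.254 -0.967 -0.001]
shift cm [ 8.3  -0.05  0.18]
turn deg (cw+) 1.0
top 315 202
side 315 149
```

View pics/a1.png

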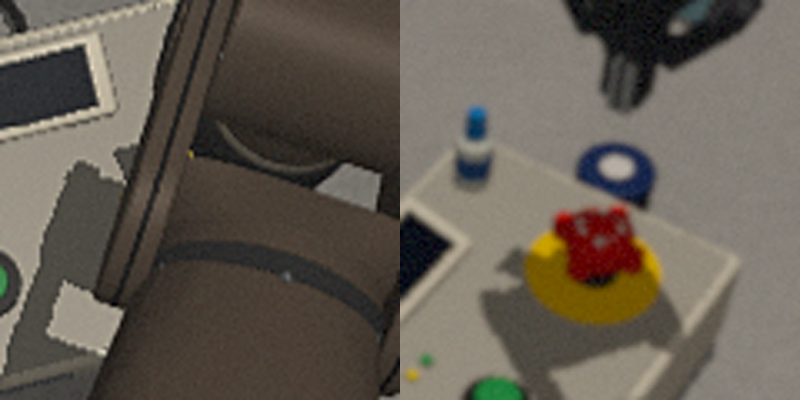

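Request:
{"op": "drive_tool", "data": {
  "steps": [
    [3, -0.05, 0.18, 1, 0],
    [3, 0, 0, 0, 0],
    [2, 0, 0, 0, 0],
    [0.8, 0, 0, 0, 0],
    [0, 0, 0, 0, 0],
    [0, 0, 0, 0, 0]
  ]
}}

```text
time: 3.5
eef_pos: [0.5641, -0.0908, 0.1465]
tcp_rot: [0.438, 0.555, -0.437, 0.556]
contact_force: [-0.9, -1.1, 0.6]
opening: -0.001
```

```bash
python3 - <<'E'
from h import *
from plant import read_camera
import cv2
need([.563,-.09,.137],.24)
d=read_camera("side");pickle.dump(d,open("side2.pkl","wb"))
u,v=proj(d,[.563,-.09,.137])[0];print(u,v)
u,v=int(u),int(v)
print(u-40,v-40)
cv2.imwrite("pics/a2.png",cv2.resize(d["frame"][v-40:v+40,u-40:u+40,::-1],(560,560),interpolation=cv2.INTER_CUBIC))
E
```

```text
t 3.5 tcp [ 0.5641 -0.0908  0.1465] F [-0.9 -1.1  0.6] open -0.0 q6 -0.57
x [ 0.002 -0.001 -1.   ] y [0.972 0.234 0.002] z [ 0.234 -0.972  0.001]
shift cm [ 0.95 -0.09 -0.1 ]
turn deg (cw+) -0.2
315.0963828051157 154.25241955479711
275 114
```

View pics/a2.png

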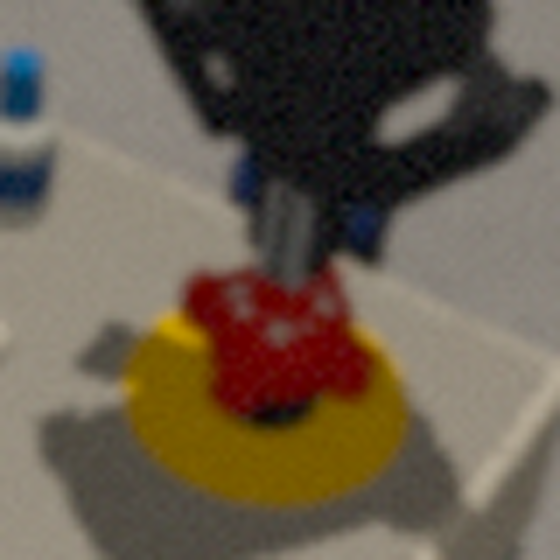

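Request:
{"op": "drive_tool", "data": {
  "steps": [
    [0.5, 0, 0, 0, 0],
    [0.4, 0, 0, 0, 0],
    [0.3, 0, 0, 0, 0],
    [0, 0, 0, 0, 0],
    [0, 0, 0, 0, 0]
  ]
}}

```text
time: 4.05
eef_pos: [0.564, -0.0908, 0.1353]
tcp_rot: [0.438, 0.555, -0.437, 0.556]
contact_force: [-2.9, 0.6, 6.5]
opening: 0.001
```

Request:
{"op": "drive_tool", "data": {
  "steps": [
    [0.2, 0, 0, 0, 0],
    [0.2, 0, 0, 0, 0],
    [0, 0, 0, 0, 0],
    [0, 0, 0, 0, 0]
  ]
}}

```text
time: 4.45
eef_pos: [0.5641, -0.0907, 0.1317]
tcp_rot: [0.438, 0.555, -0.437, 0.556]
contact_force: [-2.7, 0.7, 8.1]
opening: 0.001
```

Request:
{"op": "drive_tool", "data": {
  "steps": [
    [0.2, 0, 0, 0, 0],
    [0.2, 0, 0, 0, 0],
    [0.1, 0, 0, 0, 0],
    [0, 0, 0, 0, 0],
    [0, 0, 0, 0, 0]
  ]
}}

```text
time: 4.95
eef_pos: [0.5642, -0.0908, 0.1276]
tcp_rot: [0.438, 0.555, -0.437, 0.556]
contact_force: [-4.2, 1.0, 11.7]
opening: -0.002
```

Request:
{"op": "drive_tool", "data": {
  "steps": [
    [0.15, 0, 0, 0, 0],
    [0.1, 0, 0, 0, 0],
    [0, 0, 0, 0, 0],
    [0, 0, 0, 0, 0]
  ]
}}

```text
time: 5.35
eef_pos: [0.5644, -0.0908, 0.1265]
tcp_rot: [0.438, 0.555, -0.437, 0.556]
contact_force: [-8.4, 1.2, 17.0]
opening: 0.001
```

Request:
{"op": "drive_tool", "data": {
  "steps": [
    [0.2, 0, 0, 0, 0],
    [0.1, 0, 0, 0, 0],
    [0, 0, 0, 0, 0],
    [0, 0, 0, 0, 0]
  ]
}}

```text
time: 5.75
eef_pos: [0.5648, -0.0909, 0.1263]
tcp_rot: [0.437, 0.555, -0.437, 0.556]
contact_force: [-12.1, 3.4, 29.3]
opening: -0.002
```

Request:
{"op": "drive_tool", "data": {
  "steps": [
    [-1.5, 0, 0, 0, 0],
    [-2, 0, 0, 0, 0],
    [-2, 0, 0, 0, 0],
    [0, 0, 0, 0, 0]
  ]
}}

```text
time: 6.15
eef_pos: [0.5653, -0.0912, 0.1772]
tcp_rot: [0.438, 0.553, -0.437, 0.558]
contact_force: [0.3, -0.5, -0.1]
opening: -0.001
```

```bash
python3 - <<'E'
from h import *
from plant import read_camera,readout
import cv2
c=[.5764,.0005,.2405]
need(w(c,[-.035-.04,-.085-.026,.16])[0],.2405)
d=read_camera("side");pickle.dump(d,open("side3.pkl","wb"))
s=readout.get_state();r=R.from_quat(s["tcp_rot"])
u,v=proj(d,s["eef_pos"])[0].astype(int)
o=np.array([u-30,v-20]);im=cv2.resize(d["frame"][v-20:v+50,u-30:u+40,::-1],(700,700),interpolation=cv2.INTER_CUBIC)
pts=[s["eef_pos"]+r.apply([0,a,b]) for a in(-.0145,.0145) for b in(-.011,.011)]+[s["eef_pos"]]
for p in pts:
    q=(proj(d,p)[0]-o+.5)*10;cv2.circle(im,tuple(int(t) for t in q),3,(0,255,0),-1)
for x,y in((-.035,-.085),):
    for z in(.093,.1308): 
        q=(proj(d,w(c,[x,y,z]))[0]-o+.5)*10;cv2.circle(im,tuple(int(t) for t in q),3,(255,255,0),-1)
a=np.linspace(0,6.28,60)
for p in proj(d,w(c,np.c_[-.035+.045*np.cos(a),-.085+.045*np.sin(a),0*a+.093])): cv2.circle(im,tuple(int(t) for t in (p-o+.5)*10),2,(255,255,0),-1)
cv2.imwrite("pics/a3.png",im)
E
```

```text
t 6.15 tcp [ 0.5653 -0.0912  0.1772] F [ 0.3 -0.5 -0.1] open -0.0 q6 -0.57
x [ 0.006 -0.002 -1.   ] y [0.972 0.234 0.006] z [ 0.234 -0.972  0.004]
shift cm [ 1.71 -4.24  2.47]
turn deg (cw+) -0.2
```

View pics/a3.png

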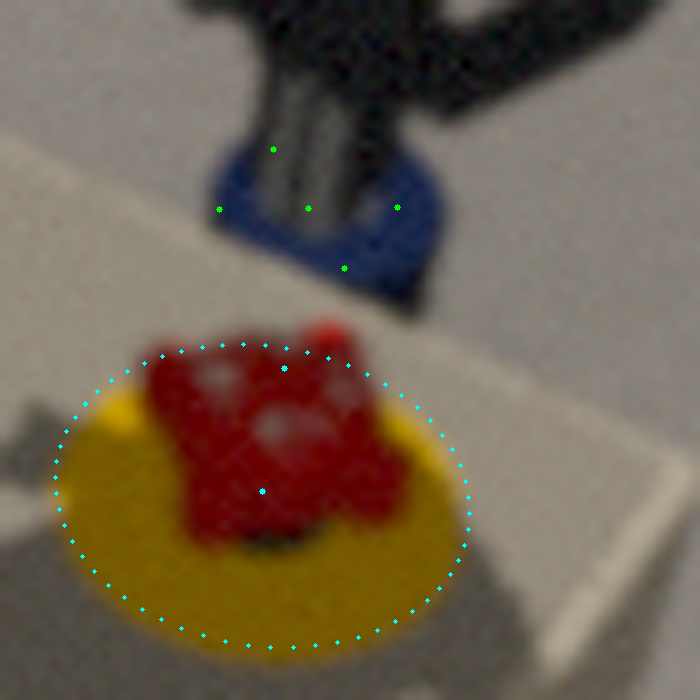

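```bash
python3 -c "
from h import *
c=[.5764,.0005,.2405];need(w(c,[-.035-.0375,-.085-.027,.107])[0],.2405)"
```

```text
t 6.2 tcp [ 0.5643 -0.0909  0.1752] F [-0.4  0.4 -0.1] open -0.0 q6 -0.57
x [ 0.003 -0.001 -1.   ] y [0.972 0.234 0.003] z [ 0.234 -0.972  0.002]
shift cm [ 6.81 -3.91  2.62]
turn deg (cw+) -0.3
```

Request:
{"op": "drive_tool", "data": {
  "steps": [
    [0, -2, 1.3, 0, 0],
    [0, -1.9, 1.3, 0, 0],
    [0, 0, 0, 0, 0],
    [2.5, 0, 0, 0, 0],
    [2.5, 0, 0, 0, 0],
    [1.8, 0, 0, 0, 0],
    [0, 0, 0, 0, 0],
    [0, 0, 0, 0, 0]
  ]
}}

```text
time: 7.0
eef_pos: [0.5313, -0.1245, 0.105]
tcp_rot: [0.437, 0.556, -0.438, 0.555]
contact_force: [0.0, -0.5, 0.4]
opening: 0.003
```

```bash
python3 - <<'E'
from h import *
from plant import read_camera
import cv2
c=[.5764,.0005,.2405];need(w(c,[-.035-.0375,-.085-.027,.107])[0],.2405)
ims=[]
for n in("side","top"):
    d=read_camera(n)
    u,v=proj(d,[.555,-.09,.12])[0].astype(int)
    ims.append(cv2.resize(d["frame"][v-30:v+30,u-30:u+30,::-1],(400,400),interpolation=cv2.INTER_CUBIC))
cv2.imwrite("pics/a4.png",np.hstack(ims))
E
```

```text
t 7.0 tcp [ 0.5313 -0.1245  0.105 ] F [ 0.  -0.5  0.4] open 0.0 q6 -0.65
x [-0.002  0.001 -1.   ] y [ 0.972  0.234 -0.001] z [ 0.234 -0.972 -0.001]
shift cm [-0.2   0.11  0.14]
turn deg (cw+) -0.2
```

View pics/a4.png

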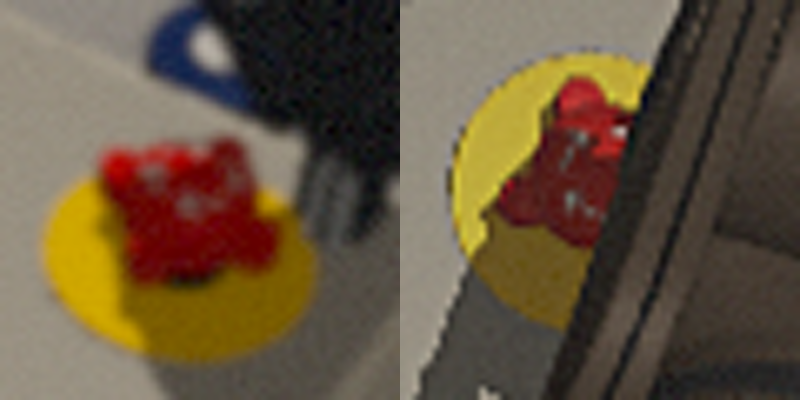

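Request:
{"op": "drive_tool", "data": {
  "steps": [
    [-0.15, 0.1, -0.4, 0, 0],
    [0, 0, -0.3, 0, 0],
    [0, 0, -0.15, 0, 0],
    [0, 0, 0, 0, 0],
    [0, 0, 0, 0, 0]
  ]
}}

```text
time: 7.6
eef_pos: [0.5305, -0.1164, 0.1075]
tcp_rot: [0.438, 0.555, -0.438, 0.556]
contact_force: [-0.3, -0.1, 0.8]
opening: -0.001
```

Request:
{"op": "drive_tool", "data": {
  "steps": [
    [0, 0, -0.1, 0, 0],
    [0, 0, -0.1, 0, 0],
    [0, 0, 0, 0, 0],
    [0, 0, 0, 0, 0]
  ]
}}

```text
time: 8.0
eef_pos: [0.53, -0.1145, 0.1073]
tcp_rot: [0.438, 0.555, -0.438, 0.555]
contact_force: [0.1, -0.2, 0.2]
opening: -0.001
```

Request:
{"op": "drive_tool", "data": {
  "steps": [
    [0, 0, -0.1, 0, 0],
    [0, 0, -0.1, 0, 0],
    [0, 0, 0, 0, 0],
    [0, 0, 0, 0, 0]
  ]
}}

```text
time: 8.4
eef_pos: [0.5297, -0.1128, 0.1074]
tcp_rot: [0.438, 0.555, -0.438, 0.556]
contact_force: [-0.1, -1.2, 0.1]
opening: 0.004
```

Request:
{"op": "drive_tool", "data": {
  "steps": [
    [0, 0, -0.1, 0, 0],
    [0, 0, -0.1, 0, 0],
    [0, 0, 0, 0, 0],
    [0, 0, 0, 0, 0]
  ]
}}

```text
time: 8.8
eef_pos: [0.5289, -0.1108, 0.1073]
tcp_rot: [0.437, 0.556, -0.438, 0.555]
contact_force: [-1.2, -2.3, 1.8]
opening: 0.003
```

Request:
{"op": "drive_tool", "data": {
  "steps": [
    [0, -0.08, -0.27, 4, 0],
    [0, -0.08, -0.27, 4, 0],
    [0, -0.08, -0.27, 4, 0],
    [0, -0.08, -0.27, 4, 0],
    [0, -0.08, -0.27, 4, 0],
    [0, 0, 0, 0, 0],
    [0, 0, 0, 0, 0]
  ]
}}

```text
time: 9.5
eef_pos: [0.5236, -0.0978, 0.1074]
tcp_rot: [-0.527, -0.472, 0.527, -0.471]
contact_force: [-2.8, -2.5, 1.2]
opening: 0.001
```

```bash
python3 - <<'E'
from h import *
from plant import read_camera
import cv2
c=[.5764,.0005,.2405];need(w(c,[-.035,-.085,.107])[0],.2405)
ims=[]
for n in("side","top"):
    d=read_camera(n)
    u,v=proj(d,[.555,-.09,.12])[0].astype(int)
    ims.append(cv2.resize(d["frame"][v-30:v+30,u-30:u+30,::-1],(400,400),interpolation=cv2.INTER_CUBIC))
cv2.imwrite("pics/a5.png",np.hstack(ims))
E
```

```text
t 9.5 tcp [ 0.5236 -0.0978  0.1074] F [-2.8 -2.5  1.2] open 0.0 q6 -0.26
x [-0.001 -0.    -1.   ] y [ 0.994 -0.111 -0.001] z [-0.111 -0.994  0.   ]
shift cm [ 0.04  3.8  -1.17]
turn deg (cw+) -20.2
```

View pics/a5.png

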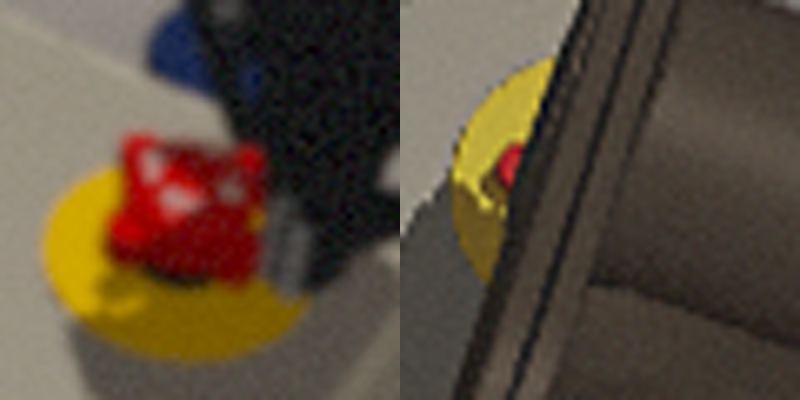

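Request:
{"op": "drive_tool", "data": {
  "steps": [
    [0, -0.07, -0.27, 4, 0],
    [0, -0.07, -0.27, 4, 0],
    [0, -0.07, -0.27, 4, 0],
    [0, -0.07, -0.27, 4, 0],
    [0, -0.07, -0.27, 4, 0],
    [0, 0, 0, 0, 0],
    [0, 0, 0, 0, 0]
  ]
}}

```text
time: 10.3
eef_pos: [0.5234, -0.0838, 0.1072]
tcp_rot: [-0.6, -0.373, 0.601, -0.373]
contact_force: [-5.4, -3.4, 2.2]
opening: 0.001
```

Request:
{"op": "drive_tool", "data": {
  "steps": [
    [0, -0.06, -0.27, 4, 0],
    [0, -0.06, -0.27, 4, 0],
    [0, 0, 0, 0, 0],
    [0, 0, 0, 0, 0]
  ]
}}

```text
time: 10.7
eef_pos: [0.5245, -0.0783, 0.1072]
tcp_rot: [-0.625, -0.331, 0.626, -0.33]
contact_force: [-4.6, -3.3, 3.6]
opening: -0.001
```

```bash
python3 - <<'E'
from h import *
from plant import read_camera
import cv2
c=[.5764,.0005,.2405];need(w(c,[-.035,-.085,.107])[0],.2405)
ims=[]
for n in("side","top"):
    d=read_camera(n)
    u,v=proj(d,[.555,-.09,.12])[0].astype(int)
    ims.append(cv2.resize(d["frame"][v-30:v+30,u-30:u+30,::-1],(400,400),interpolation=cv2.INTER_CUBIC))
cv2.imwrite("pics/a6.png",np.hstack(ims))
E
```

```text
t 10.7 tcp [ 0.5245 -0.0783  0.1072] F [-4.6 -3.3  3.6] open -0.0 q6 0.26
x [-0.003  0.    -1.   ] y [ 0.826 -0.564 -0.002] z [-0.564 -0.826  0.001]
shift cm [ 0.    3.83 -1.16]
turn deg (cw+) -48.1
```

View pics/a6.png

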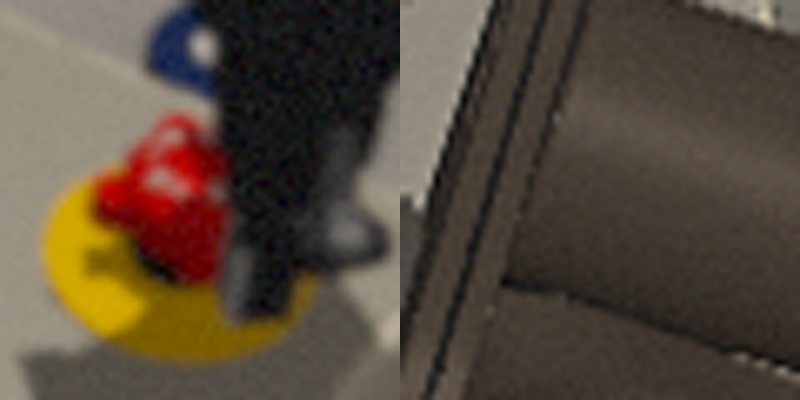

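Request:
{"op": "drive_tool", "data": {
  "steps": [
    [0, -0.2, 0.5, 0, 0],
    [0, -1, 0.5, 0, 0],
    [0, -1.5, 0, 0, 0],
    [-3, 0, 0, 0, 0],
    [-4, 0, 0, 0, 0],
    [0, 0, 0, -8.5, 0],
    [0, 0, 0, -8.5, 0],
    [0, 0, 0, -8.5, 0],
    [0, 0, 0, -8.5, 0],
    [0, 0, 0, -8.5, 0]
  ]
}}

```text
time: 11.8
eef_pos: [0.4969, -0.0703, 0.177]
tcp_rot: [0.463, 0.536, -0.461, 0.535]
contact_force: [0.4, 0.9, 1.2]
opening: -0.003
```

```bash
python3 - <<'E'
from h import *
from plant import read_camera
import cv2
c=[.5764,.0005,.2405];need(w(c,[-.045,.05,.135])[0],.2405)
d=read_camera("side");pickle.dump(d,open("side7.pkl","wb"))
ims=[]
for q in ("side0","side3"):
    ims.append(pickle.load(open(q+".pkl","rb"))["frame"])
ims.append(d["frame"])
u,v=proj(d,[.5628,-.0905,.11])[0].astype(int)
cv2.imwrite("pics/a7.png",np.hstack([cv2.resize(i[v-26:v+26,u-26:u+26,::-1],(266,266),interpolation=cv2.INTER_CUBIC) for i in ims]))
E
```

```text
t 11.8 tcp [ 0.4969 -0.0703  0.177 ] F [0.4 0.9 1.2] open -0.0 q6 -0.49
x [ 0.001  0.002 -1.   ] y [0.989 0.146 0.001] z [ 0.146 -0.989 -0.002]
shift cm [  4.23   3.95 -10.39]
turn deg (cw+) -5.4
```

View pics/a7.png

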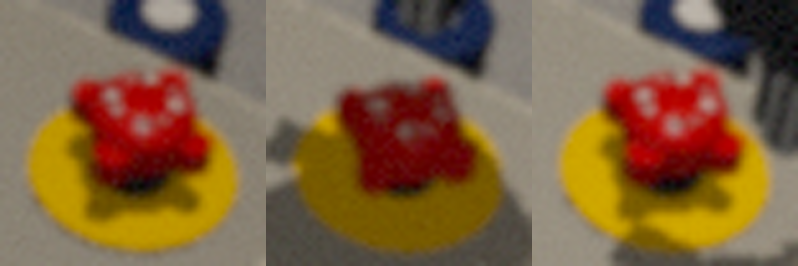

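Request:
{"op": "drive_tool", "data": {
  "steps": [
    [0, 1.3, -3.5, 0, 0],
    [0, 1.3, -3.5, 0, 0],
    [0, 1.35, -3.4, 0, 0],
    [0, 0, 0, 0, 0],
    [2, 0, 0, 0, 0],
    [2, 0, 0, 0, 0],
    [0.7, 0, 0, 0, 0],
    [0, 0, 0, 0, 0],
    [0, 0, 0, 0, 0]
  ]
}}

```text
time: 12.75
eef_pos: [0.5223, 0.0368, 0.131]
tcp_rot: [0.464, 0.533, -0.464, 0.534]
contact_force: [0.0, -0.3, 0.1]
opening: 0.006
```

```bash
python3 - <<'E'
from h import *
from plant import read_camera
import cv2
c=[.5764,.0005,.2405];need(w(c,[-.045,.05,.112])[0],.2405)
d=read_camera("side")
u,v=proj(d,[.52,.039,.112])[0].astype(int)
cv2.imwrite("pics/a8.png",cv2.resize(d["frame"][v-35:v+35,u-35:u+35,::-1],(420,420),interpolation=cv2.INTER_CUBIC))
E
```

```text
t 12.75 tcp [0.5223 0.0368 0.131 ] F [ 0.  -0.3  0.1] open 0.01 q6 -0.26
x [ 0.001  0.    -1.   ] y [0.99  0.139 0.001] z [ 0.139 -0.99  -0.   ]
shift cm [ 1.9  -0.13 -0.17]
turn deg (cw+) -5.8
```

View pics/a8.png

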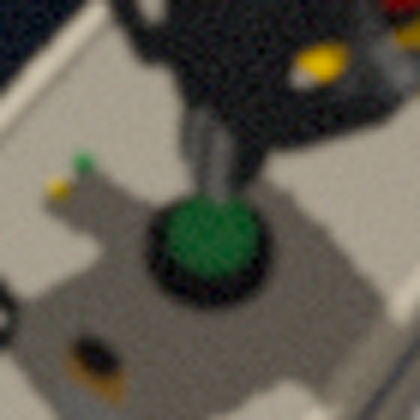

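The tip at (215,195) is above the green button at (212,235), as expected at 19 mm height. I'll press now.

Request:
{"op": "drive_tool", "data": {
  "steps": [
    [0.8, -0.13, -0.17, 0, 0],
    [0.7, 0, 0, 0, 0],
    [0.3, 0, 0, 0, 0],
    [0.2, 0, 0, 0, 0],
    [0.2, 0, 0, 0, 0],
    [0, 0, 0, 0, 0],
    [0, 0, 0, 0, 0]
  ]
}}

```text
time: 13.5
eef_pos: [0.5204, 0.0386, 0.1086]
tcp_rot: [0.464, 0.534, -0.464, 0.534]
contact_force: [-2.6, 0.4, 3.4]
opening: -0.004
```

Request:
{"op": "drive_tool", "data": {
  "steps": [
    [0.2, 0, 0, 0, 0],
    [0.2, 0, 0, 0, 0],
    [0, 0, 0, 0, 0],
    [0, 0, 0, 0, 0]
  ]
}}

```text
time: 13.9
eef_pos: [0.5209, 0.0386, 0.106]
tcp_rot: [0.464, 0.534, -0.464, 0.534]
contact_force: [-5.1, 0.1, 10.6]
opening: 0.001
```

Request:
{"op": "drive_tool", "data": {
  "steps": [
    [0.15, 0, 0, 0, 0],
    [0, 0, 0, 0, 0],
    [0, 0, 0, 0, 0]
  ]
}}

```text
time: 14.2
eef_pos: [0.5209, 0.0386, 0.1058]
tcp_rot: [0.463, 0.534, -0.464, 0.534]
contact_force: [-10.0, 1.2, 17.4]
opening: -0.005
```

Request:
{"op": "drive_tool", "data": {
  "steps": [
    [-2, 0, 0, 0, 0],
    [-4, 0, 0, 0, 0],
    [-4, 0, 0, 0, 0],
    [-4, 0, 0, 0, 0],
    [0, -2, 0, 0, 0],
    [0, 0, 0, 0, 0],
    [0, 0, 0, 0, 0],
    [0, 0, 0, 0, 0]
  ]
}}

```text
time: 15.0
eef_pos: [0.5006, 0.0359, 0.2413]
tcp_rot: [0.464, 0.534, -0.464, 0.533]
contact_force: [-0.8, 0.1, 0.2]
opening: -0.001
```

```bash
python3 - <<'E'
from h import *
from plant import read_camera
import cv2
need([.5,0,.2])
d=read_camera("side")
cv2.imwrite("pics/a9.png",cv2.resize(d["frame"][100:340,130:400,::-1],(675,600),interpolation=cv2.INTER_CUBIC))
E
```

```text
t 15.0 tcp [0.5006 0.0359 0.2413] F [-0.8  0.1  0.2] open -0.0 q6 -0.27
x [-0.002  0.    -1.   ] y [ 0.99   0.139 -0.002] z [ 0.139 -0.99  -0.001]
shift cm [ 4.13 -0.55  3.54]
```

View pics/a9.png

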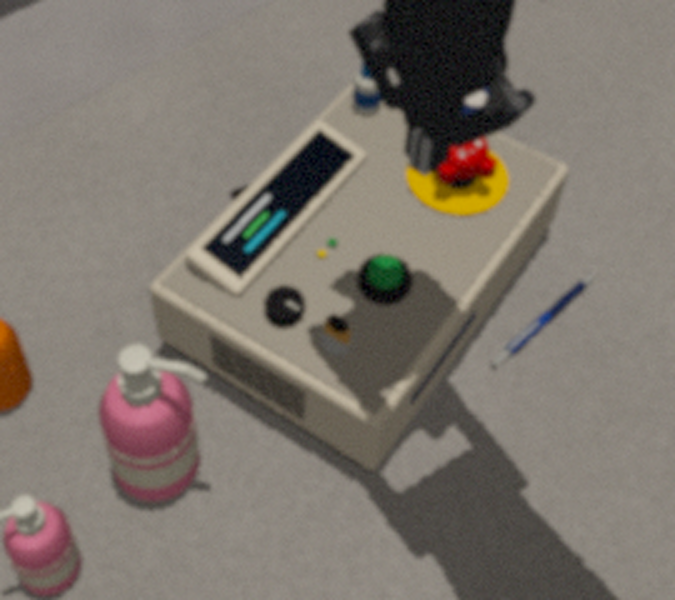

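Both buttons are out, nothing has been disturbed, and the arm is clear of everything.

```bash
python3 -c "
from plant import sign_off
print(sign_off())"
```

```text
the job is handed in; nothing more can be done
None
```

The emergency stop test is done and handed in at about 15 s of the 58 s allowed. No verdict was reported, and the joint values can't be read, so these checks rest on force and camera pictures.

- **Red button pressed:** I pushed it down with the shut fingertips until the force reached 29 N, with the tip about 9 mm below the point of first contact. The side picture after lifting showed it staying low, so it had latched.
- **Twisted free:** I pushed one lobe clockwise by an estimated 0.9 rad from outside. The side picture after backing off matched the starting one: button out and head turned back.
- **Green button pressed:** I pressed it until the force rose to 17 N with no further travel, which is the bottom of its stroke. It was out again in the last picture.
- **Other items:** In the last picture the sanitiser, eye drops and pen were standing or lying as before. The arm hid the lens case, which was in place when last visible, after the twist. The tool was about 0.13 m above the console with roughly zero force.

One thing disagreed with my estimate. The fingertip met the lobe about 5 mm later than I calculated, probably because the tips are narrower than I assumed, so I found the contact by force instead.

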